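Turn a valve block on the corner post and latch it in the fixture

ROBOT

A 6-joint arm with a two-finger parallel gripper is mounted at the origin on a cart in front of the work surface, level with it; the furniture and walls round the work are solid. World frame = base frame: x ahead of the robot, y to its left, z up, the work surface at z = 0. Lengths are in mm, angles in rad, forces in N, time in s.
With the tool pointing down it reaches from about 250 to 800 mm from the base axis. Payload 8.5 kg.
Tool frame: the origin (TCP) lies on the mounting face of the last link; the fingertips stand 173 mm ahead of it and the grasp point (between the pads) lies 155 mm ahead of it; z points along the fingers, y is the line along which they close (so a half turn about z gives the same grasp; the last joint's range is limited). The gripper opens to 85 mm and grips with 20 to 120 N. Pads are 22 mm wide; open, the fingers measure 114 mm over their backs; the gripper's body (76 mm by 85 mm) begins 54 mm behind the grasp point. The pads swing forward as they close: fully open they stand 13 mm farther back than shut.
Start: joints at [1.199, 0.238, -0.013, 1.319, 0, 1.571], TCP at [190.718, 489.106, 404.676] pointing down, gripper open.
Joint ranges: [-2.66, 2.66], [-1.03, 1.9], [-1.14, 1.46], [-1.82, 2.27], [-1.45, 1.34], [-3.14, 3.14]. Speed limits (rad/s): [2.22, 2.22, 2.79, 3.14, 3.14, 3.14].

INTERFACE

Orientations are given as a 3x3 rotation matrix whose columns are the frame's x, y, z axes.
In Python, from workcell import robot gives the robot as it stands.
- The arm moves only by the tool play_rows, never from a script. Its arguments are lists of equal length, an entry for each row: "gripper": the closure, from 0 (fully open) to 1 (shut); "dp": the shift along the tool's x, y, z normalised to -1 to 1, where 1 is 0.02 m, a list of three; "angular": the turn, a rotation vector about the tool's x, y, z normalised to -1 to 1, where 1 is 6 degrees, a list of three. A call has 1 to 12 rows; each row shifts and turns the commanded pose from where the row before left it, along the tool's axes as they then stand; what a row does not reach is not made up. A row lasts 1/12 s, in which the tool goes at most 41.7 mm and 7.16 degrees, less where a joint would pass 70% of its speed; a pose out of reach is approached as far as the arm can. A call with a number of a shift or a turn outside -1 to 1 is refused whole. A call with a gripper value outside its range is refused whole. The fingers move at their own pace and stop on an object; the grip force is fixed at half the most. Time passes only in rows, so rows that do not move let the fingers close. It gives the time, the measured TCP pose, the force, the opening and the grip force at its end, in the units of the state.
- robot.read_state(): the state, without advancing time (a new reading comes with each control period).
- robot.capture(name): name is "side" or "top" or "wrist"; returns the picture (480x640x3 uint8, blue, green, red); there is no depth.
- robot.calibration(name): a dict with "fx", "fy", "cx", "cy" (pixels), "cam_to_world" (4x4, takes a point from camera to world coordinates). Camera axes: x right, y down, z forward; pixel columns grow to the right and rows downward; lengths in mm; the calibration is good to about 2 mm. A picture is of the moment at which its call begins: read the wrist's pose just before it. calibration takes no time and is no camera call; for the wrist camera it gives the pose at the moment of the call.
- robot.sign_off(): hands the job in; it is judged then, once.
The state is a dict: "time": time; "joint_pos": joint angles; "joint_vel": joint speeds; "effort": joint torques, N m; "position": TCP position; "orientation": TCP orientation; "contact_force": force on the tool from outside, world axes, zero at the start; "wrist_torque": the same for the moment, N m; "finger_gap": opening from 0.0 (shut) to 1.0 (fully open); "finger_force": force on a finger pad.
Only numpy, scipy, OpenCV 4.12 (cv2) and the standard library are available. Lean on these libraries where they do the work, as an engineer would, in place of code of your own. Each camera call takes 0.05 s, during which the arm holds its last target. There are 200 camera calls.

TASK

Load the grey square valve block into the blue nest of the fixture plate: slide it along the plate and swing it round the rubber-sleeved post so that it turns a quarter turn and its brass nipple points into the nest, square it up flat against the steel fence, then push it along the fence, nipple first into the slot, until the spring latch has snapped fully shut behind it. Keep the block flat on the plate, push gently (it never needs more than about 20 N; 50 N would bruise it) and leave the other things on the bench where they are.

Things in the scene. Friction and masses are not known exactly. Their poses are not given: they have to be found in the camera images.
- block: square grey valve block, 90 x 90 mm, 45 mm high, about 0.6 kg, brass nipple (18 mm thick, 22 mm long) in the middle of one side. Loose, slides flat. Origin: centre of its underside; x points out along the nipple, z up. Starts left of the post, nipple toward the robot (fixture -y, within 0.15 rad); slid along the fixture's x, its right side meets the post 3 to 30 mm from its far corner
- fixture: fixed dark grey metal plate 448 x 190 mm, 10 mm thick, that carries post, fence and nest. Origin: on the plate's underside, below the left end of the fence's line. x runs along the fence toward the nest (to the robot's right), y away from the robot, z up; plate from x -150 to 298 mm, y -147 to 43 mm. The block slides on its top, 10 mm above the origin
- fence (a point): steel fence, smooth, 36 mm high, on the far side; the block squares up on it easily once it is clear of the rubber post (its middle beyond about x 55 mm). This point: middle of its face at the plate's top, at x 154, y 0 mm of the fixture. The face runs along the fixture's x from x 20 to 288 mm
- post: fixed round corner post with a grippy black rubber sleeve, 16 mm thick, 46 mm high, left of the fence. Origin: centre of its foot, at x 0, y 8 mm of the fixture (near side flush with the fence). The block pivots on it: push the block's left side near the nipple end in an arc round the post, counterclockwise from above. Pushed straight toward the post, the block only jams on it
- channel (a point): reference point on the plate's top at x 148, y -45 mm of the fixture, on the nest's centre line. The blue nest is clamped anywhere in a 12 mm range along the fence and is itself not measured: feel for it. Its stop face is at x 231.5 to 243.5 mm, with a 31 mm slot for the nipple at y -45 mm; its near guide, 30 mm high, leaves a channel 93.5 mm wide from x 144 to 156 mm on
- latch (a joint): brass spring bolt (slanted nose, black pull knob) on the robot's side of the nest's mouth, in a housing 38 mm high, from x 104 to 116 mm on, y below -103 mm of the fixture. 0 m = shut (nose 10 mm into the channel), up to 0.018 pushed back. The passing block presses it back against 1 to 3 N; it snaps to 0 behind the block when this is home, with 1.5 mm left to the stop
- ejector (a joint): two sprung pins in the nest's stop face, moving together. 0 m = out (10 mm proud of the stop), 0.010 = pushed in flush; spring 3 N at first, 6 N at the end. With the block latched, the pins press it back on the latch and read 0.0085 to 0.010
- nipple (a point): end of the block's brass nipple, 67 mm from the block's middle and 21 mm above its underside
- ring_spanner: steel spanner, 210 mm long, lying left of the fixture: leave alone
- bronze_bush: flanged bronze bush, 46 mm wide, 40 mm high, behind the fixture on the left: leave alone
- shift_log: blue note book, 210 x 148 x 11 mm, lying right of the fixture: leave alone
- valve_body: small bronze and steel valve, 98 mm high, standing right of the fixture at the back: leave alone

How it is judged (in metres and radians):
On the way, in this order (a step that is already met when the one before it is completed fails the run):
1. the block, partly turned, bears on the round post (contact force between block and post above 0.5 N and angle between the x axis of block and the x axis of fixture, either way round between 0.25 and 1.2 rad and x of nipple in the frame of fixture above -0.06 m), for 0.1 s.
2. the block is turned a quarter turn, nipple toward the nest, and square to the fence, against it (angle between the x axis of block and the x axis of fixture, either way round below 0.05 rad and x of nipple in the frame of fixture above 0.05 m and y of block in the frame of fixture above -0.049 m), for 0.2 s.
At the end, for the whole second after the job is handed in: The block lies flat, square to the fence within 0.03 rad and within 4 mm of it, nipple first in the slot, with the ejector pins pressed in by more than 7 mm and the latch shut behind it (within 1.5 mm), at rest (value of joint ejector above 0.007 m and value of joint latch below 0.0015 m and angle between the x axis of block and the x axis of fixture, either way round below 0.03 rad and x of nipple in the frame of fixture above 0.243 m and y of block in the frame of fixture above -0.049 m and z of block in the frame of fixture below 0.012 m and angle between block's own z axis and vertical below 0.03 rad and linear speed of block below 0.01 m/s); the robot touches nothing.
It fails at once if the robot pushes on the block with more than 50 N (contact force between any of the arm, the fingers and block above 50 N).
It fails at once if the block is lifted off the plate or tipped (z of block in the frame of fixture above 0.02 m or angle between block's own z axis and vertical above 0.2 rad).
It fails at once if the other things on the bench are disturbed (moved by more than 15 mm) (distance of any of ring_spanner, bronze_bush, shift_log, valve_body from where it was at the start of the episode above 0.015 m).
It also fails if it takes over 72 s, if anything falls off the work surface, if the arm or the gripper's body presses on something with over 40 N, if the wrist force passes 120 N, or if a joint passes its speed limit or range.

## Working session

There is one attempt and no reset: what is moved stays moved. The work goes in short steps, Python scripts to look and compute and a tool call to move; the robot and the scene stay as the last step left them, time stands still between calls to the robot, and variables do not carry over. Pictures are saved under pics/ and viewed, at most 10 in all, crops included, and the job is handed in when it is done.

Besides the shell and the picture viewer there is one more tool, called by a JSON object that holds its "fn" and its "kwargs", one argument or row to a line. play_rows: Moves the arm, as the interface text tells. Its arguments: {"type":"object","properties":{"gripper":{"type":"array","items":{"type":"number"}},"dp":{"type":"array","items":{"type":"array","items":{"type":"number","minimum":-1,"maximum":1}}},"angular":{"type":"array","items":{"type":"array","items":{"type":"number","minimum":-1,"maximum":1}}}},"required":["gripper","dp","angular"]}

```bash
mkdir -p pics; ls
python3 - <<'E'
from workcell import robot
import cv2,numpy as np
s=robot.read_state()
print(s['time'],s['position'],np.round(s['orientation'],3),s['contact_force'])
for n in ('top','side'):
    im=robot.capture(n); cv2.imwrite(f'pics/{n}0.png',im)
    c=robot.calibration(n); print(n,c['fx'],c['fy'],c['cx'],c['cy']); print(np.round(c['cam_to_world'],3))
E
```

```text
pics
0.0 [190.66940778 488.99119661 404.09833662] [[-0.932  0.363 -0.   ]
 [ 0.363  0.932 -0.001]
 [-0.    -0.001 -1.   ]] [0.52968635 0.41320596 0.4304325 ]
top 548.9896500086883 548.9896500086883 319.3545905123767 228.2384786595024
[[-2.000000e-02 -9.970000e-01  7.000000e-02  4.668610e+02]
 [-1.000000e+00  2.000000e-02 -2.000000e-03 -2.314900e+01]
 [ 0.000000e+00 -7.000000e-02 -9.980000e-01  1.538224e+03]
 [ 0.000000e+00  0.000000e+00  0.000000e+00  1.000000e+00]]
side 614.3710738353182 614.3710738353182 322.0861586312899 237.51090166231342
[[-1.000000e+00  1.000000e-02  1.600000e-02  5.785210e+02]
 [-8.000000e-03  5.380000e-01 -8.430000e-01  1.352209e+03]
 [-1.700000e-02 -8.430000e-01 -5.380000e-01  9.491290e+02]
 [ 0.000000e+00  0.000000e+00  0.000000e+00  1.000000e+00]]
```

View pics/top0.png

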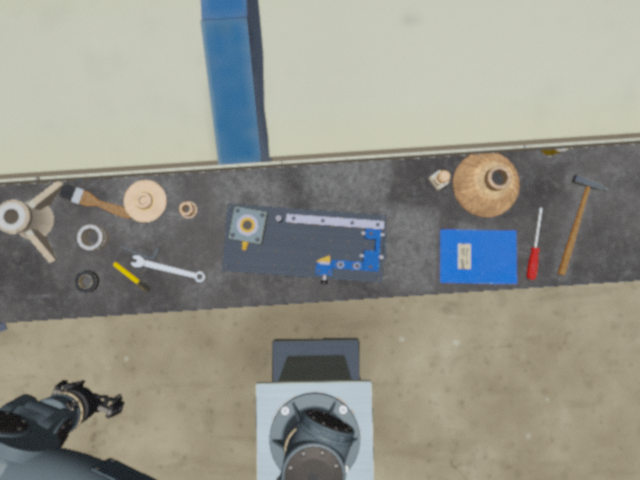

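View pics/side0.png

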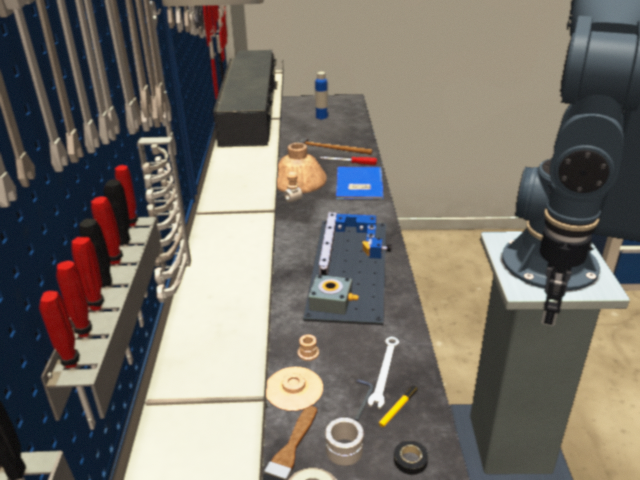

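The top view shows the plate around (228–385, 203–280), block at (248,227) with its nipple at (244,245), post (279,218), fence (286,218)–(384,225), blue nest (372,245) and latch (323,265). The side view agrees. Next I take a rough position and the wrist camera's offset.

```bash
cat > h.py <<'E'
import numpy as np,cv2
from workcell import robot
def ray(c,uv,z):
    "pixel(s) -> world points on plane at height z"
    uv=np.atleast_2d(np.asarray(uv,float)); T=np.array(c['cam_to_world'])
    d=np.c_[(uv[:,0]-c['cx'])/c['fx'],(uv[:,1]-c['cy'])/c['fy'],np.ones(len(uv))]@T[:3,:3].T
    return T[:3,3]+d*((z-T[2,3])/d[:,2])[:,None]
def proj(c,P):
    T=np.linalg.inv(np.array(c['cam_to_world'])); p=np.atleast_2d(P)@T[:3,:3].T+T[:3,3]
    return np.c_[c['fx']*p[:,0]/p[:,2]+c['cx'],c['fy']*p[:,1]/p[:,2]+c['cy']]
E
python3 - <<'E'
from h import *
c=robot.calibration('top')
for n,uv,z in [('post',(279,218),56),('fenceL',(288,218),46),('fenceR',(383,225),46),('block',(247,226),55),('nip',(244,246),31),('nest',(374,245),40),('latch',(323,265),40)]:
    print(n,np.round(ray(c,uv,z)[0],0))
w=robot.calibration('wrist'); s=robot.read_state()
T=np.eye(4);T[:3,:3]=s['orientation'];T[:3,3]=s['position']
print(w['fx'],w['cx'],w['cy']);print(np.round(np.linalg.inv(T)@np.array(w['cam_to_world']),3))
E
```

```text
post [601.  83.  56.]
fenceL [601.  59.  46.]
fenceR [ 577. -200.   46.]
block [581. 170.  55.]
nip [528. 182.  31.]
nest [ 523. -174.   40.]
latch [471. -34.  40.]
352.3795403762567 317.67620296184214 239.90494396571015
[[ 0.0000e+00 -9.6200e-01 -2.7300e-01  6.8404e+01]
 [ 1.0000e+00  0.0000e+00  1.0000e-03  2.8900e-01]
 [-1.0000e-03 -2.7300e-01  9.6200e-01  3.0536e+01]
 [ 0.0000e+00  0.0000e+00  0.0000e+00  1.0000e+00]]
```

{"fn": "play_rows", "kwargs": {
  "gripper": [1,1,1,1,1,1,1,1,1,1,1,1],
  "dp": [
    [0,0,0],
    [0,0,0],
    [0,0,0],
    [-0.8,-0.96,0.18],
    [-0.8,-0.96,0.18],
    [-0.8,-0.96,0.18],
    [-0.8,-0.96,0.18],
    [-0.8,-0.96,0.18],
    [-0.8,-0.96,0.18],
    [-0.8,-0.96,0.18],
    [-0.8,-0.96,0.18],
    [-0.8,-0.96,0.18]
  ],
  "angular": [
    [0,0,-0.89],
    [0,0,-0.89],
    [0,0,-0.89],
    [0,0,0],
    [0,0,0],
    [0,0,0],
    [0,0,0],
    [0,0,0],
    [0,0,0],
    [0,0,0],
    [0,0,0],
    [0,0,0]
  ]
}}

```text
time: 1.1
position: [318.6, 302.6, 371.9]
orientation: [[-0.996, 0.092, -0.0], [0.092, 0.996, -0.0], [0.0, -0.0, -1.0]]
contact_force: [0.3, 0.2, -0.4]
finger_gap: 0.001
finger_force: 0.0
```

{"fn": "play_rows", "kwargs": {
  "gripper": [1,1,1,1,1,1,1,1,1,1,1,1],
  "dp": [
    [-0.8,-0.96,0.18],
    [-0.8,-0.96,0.18],
    [-0.8,-0.96,0.18],
    [-0.8,-0.96,0.18],
    [-0.8,-0.96,0.18],
    [-0.8,-0.96,0.18],
    [-0.8,-0.96,0.18],
    [-0.8,-0.96,0.18],
    [-0.8,-0.96,0.18],
    [-0.8,-0.96,0.18],
    [-0.8,-0.96,0.18],
    [-0.8,-0.96,0.18]
  ],
  "angular": [
    [0,0,0],
    [0,0,0],
    [0,0,0],
    [0,0,0],
    [0,0,0],
    [0,0,0],
    [0,0,0],
    [0,0,0],
    [0,0,0],
    [0,0,0],
    [0,0,0],
    [0,0,0]
  ]
}}

```text
time: 2.1
position: [488.6, 55.5, 328.7]
orientation: [[-0.996, 0.092, -0.001], [0.092, 0.996, -0.0], [0.001, -0.0, -1.0]]
contact_force: [0.5, 0.3, 0.1]
finger_gap: 0.003
finger_force: 0.0
```

{"fn": "play_rows", "kwargs": {
  "gripper": [1,1,1,1],
  "dp": [
    [-0.8,-0.96,0.18],
    [-0.8,-0.96,0.18],
    [0,0,0],
    [0,0,0]
  ],
  "angular": [
    [0,0,0],
    [0,0,0],
    [0,0,0],
    [0,0,0]
  ]
}}

```text
time: 2.43
position: [516.7, 14.6, 321.2]
orientation: [[-0.996, 0.094, -0.001], [0.094, 0.996, -0.0], [0.001, -0.0, -1.0]]
contact_force: [-0.7, -0.4, 0.2]
finger_gap: 0.0
finger_force: 0.0
```

Run:
```python
from h import *
s=robot.read_state(); print(s['time'],s['position'],np.round(s['orientation'],3),np.round(s['joint_pos'],2),s['finger_gap'],s['contact_force'])
c=robot.calibration('wrist'); im=robot.capture('wrist'); cv2.imwrite('pics/w1.png',im)
import pickle; pickle.dump(c,open('c1.pkl','wb'))
```

```text
2.4333 [516.72760054  14.57769245 321.17814608] [[-0.996  0.094 -0.001]
 [ 0.094  0.996 -0.   ]
 [ 0.001 -0.    -1.   ]] [ 0.03  0.27 -0.19  1.11 -0.    0.12] 0.0002333361434897315 [-0.70826742 -0.44541104  0.18164957]
```

View pics/w1.png

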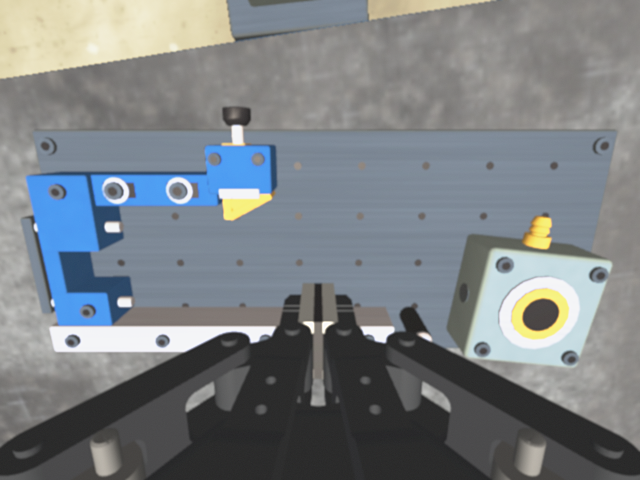

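The wrist picture shows the plate's near corners at (35,131) and (616,130), and the fence face foot along row ≈308 with the fence's top corners at (52,327) and (390,326). The post foot is at ≈(408,312). The block's screws are at (505,265), (599,274), (571,358) and (482,349), with the nipple at (540,217).

```bash
cat >> h.py <<'E'
def fx(P,o,a):
    "world xy -> fixture xy"
    R=np.array([[np.cos(a),np.sin(a)],[-np.sin(a),np.cos(a)]]); return (np.atleast_2d(P)[:,:2]-o)@R.T
E
python3 - <<'E'
from h import *
import pickle
c=pickle.load(open('c1.pkl','rb'))
pl=ray(c,[(35,131),(616,130)],10); print('plate',pl[:,:2],np.linalg.norm(pl[0]-pl[1]))
ft=ray(c,[(52,327),(390,326)],46); print('fence top',ft[:,:2],np.linalg.norm(ft[0]-ft[1]))
fb=ray(c,[(140,308),(389,308)],10);print('foot',fb[:,:2])
for P in (pl,ft,fb):
    d=P[0]-P[1]; print('ang',np.arctan2(d[1],d[0]))
d=pl[0]-pl[1]; a=np.arctan2(d[1],d[0]); 
X=np.array([np.cos(a),np.sin(a)]);Y=np.array([-X[1],X[0]])
o=(pl[0,:2]-298*X+147*Y+pl[1,:2]+150*X+147*Y)/2
print('o,a',o,a); print('fence in fix',fx(ft,o,a),fx(fb,o,a))
sc=ray(c,[(505,265),(599,274),(571,358),(482,349)],55); f=fx(sc,o,a); print('screws',f,f.mean(0))
print('nip',fx(ray(c,(540,217),31),o,a),'post foot',fx(ray(c,(408,312),10),o,a),'post top',fx(ray(c,(427,334),56),o,a))
print('latch nose tip',fx(ray(c,[(228,219),(272,196)],35),o,a),'stop pins/nest', fx(ray(c,[(93,180),(95,247),(52,325)],40),o,a))
im=cv2.imread('pics/w1.png')
cv2.imwrite('pics/w1c.png',cv2.resize(im[180:380,360:640],None,fx=2.8,fy=2.8,interpolation=cv2.INTER_CUBIC))
E
```

```text
plate [[ 421.73010681 -192.28046202]
 [ 462.51449127  248.06049442]] 442.22564820829064
fence top [[ 568.09327316 -197.00095504]
 [ 591.93066106   64.07240725]] 262.15934383699704
foot [[ 574.77190007 -146.87568266]
 [ 595.30650325   70.19446914]]
ang -1.6631528473156123
ang -1.6618491850979185
ang -1.6651145708814685
o,a [595.32048038  88.01752433] -1.6631528473156123
fence in fix [[286.31481509  -0.8252602 ]
 [ 24.15569403  -1.16702733]] [[235.78723      1.20208621]
 [ 17.74838536   1.6298187 ]]
screws [[ -52.80139458  -54.44492437]
 [-121.02768871  -47.49029559]
 [-114.37825477   21.46479944]
 [ -44.97911051   13.44570363]] [-83.29661215 -16.75617922]
nip [[-87.2031146  -84.01710048]] post foot [[0.83928918 5.52800976]] post top [[-1.63608378 -0.0887978 ]]
latch nose tip [[ 146.60865454  -83.77697191]
 [ 113.34506399 -100.84297328]] stop pins/nest [[ 238.51664502 -113.1546576 ]
 [ 245.67901235  -63.77782075]
 [ 291.00228203    0.81149633]]
```

View pics/w1c.png

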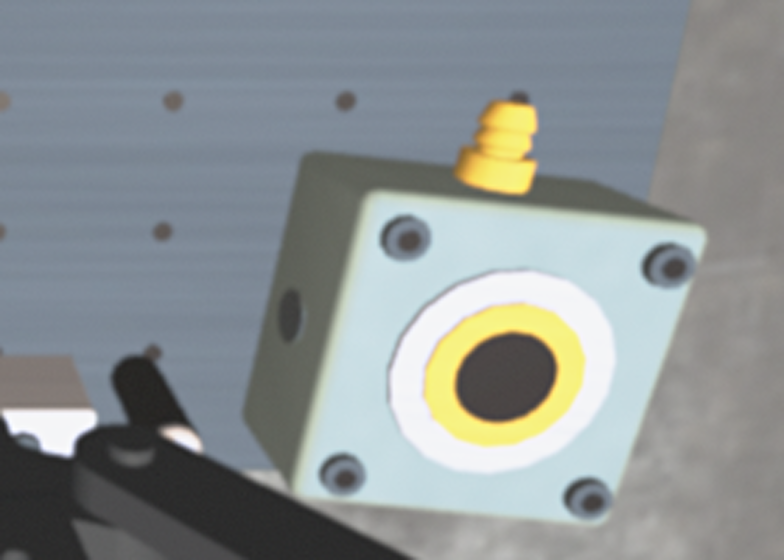

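The crop confirms it: the block is turned about 6.6° clockwise from nipple-toward-robot, centred near fixture (-83,-17), and its right side faces the post. Next I go left of the block, descend, and push it squarely toward the post.

{"fn": "play_rows", "kwargs": {
  "gripper": [1,1,1,1,1,1,1,1,1,1,1,1],
  "dp": [
    [-0.2,1,0],
    [-0.2,1,0],
    [-0.2,1,0],
    [-0.2,1,0],
    [-0.2,1,0],
    [-0.2,1,0],
    [-0.2,1,0],
    [-0.2,1,0],
    [-0.2,1,0],
    [-0.2,1,0],
    [-0.2,1,0],
    [-0.2,1,0]
  ],
  "angular": [
    [0,0,0],
    [0,0,0],
    [0,0,0],
    [0,0,0],
    [0,0,0],
    [0,0,0],
    [0,0,0],
    [0,0,0],
    [0,0,0],
    [0,0,0],
    [0,0,0],
    [0,0,0]
  ]
}}

```text
time: 3.48
position: [585.5, 252.1, 322.1]
orientation: [[-0.996, 0.091, -0.0], [0.091, 0.996, -0.0], [0.0, -0.0, -1.0]]
contact_force: [0.5, 0.5, -0.1]
finger_gap: -0.001
finger_force: 0.0
```

{"fn": "play_rows", "kwargs": {
  "gripper": [1,1,1,1,1,1,1,1,1,1,1,1],
  "dp": [
    [0,0.3,0],
    [0,0,0.8],
    [0,0,0.8],
    [0,0,0.8],
    [0,0,0.8],
    [0,0,0.8],
    [0,0,0.8],
    [0,0,0.8],
    [0,0,0.8],
    [0,0,0],
    [0,0,0],
    [0,0,0]
  ],
  "angular": [
    [0,0,0],
    [0,0,0],
    [0,0,0],
    [0,0,0],
    [0,0,0],
    [0,0,0],
    [0,0,0],
    [0,0,0],
    [0,0,0],
    [0,0,0],
    [0,0,0],
    [0,0,0]
  ]
}}

```text
time: 4.48
position: [586.9, 256.3, 194.9]
orientation: [[-0.996, 0.092, 0.001], [0.092, 0.996, 0.0], [-0.001, 0.0, -1.0]]
contact_force: [1.0, 0.8, 0.7]
finger_gap: 0.005
finger_force: 0.0
```

```bash
cat >> h.py <<'E'
O=np.array([595.3,88.0]); A=-1.6632
def st():
    s=robot.read_state(); p=np.array(s['position']); R=np.array(s['orientation'])
    X=np.array([np.cos(A),np.sin(A)]);Y=np.array([-X[1],X[0]]); F=np.array(s['contact_force'])
    print('t',s['time'],'fix',np.round(fx(p,O,A)[0],1),'z',round(p[2],1),'tool y ang in fix deg',round(np.degrees(np.arctan2(R[1,1],R[0,1])-A)%360,2),'F',np.round([F[:2]@X,F[:2]@Y,F[2]],1))
E
python3 -c "from h import *; st()"
```

```text
t 4.4833 fix [-166.8  -23.9] z 194.9 tool y ang in fix deg 180.03 F [-0.9  0.9  0.7]
```

{"fn": "play_rows", "kwargs": {
  "gripper": [1,1,1,1,1,1,1,1,1,1,1,1],
  "dp": [
    [0,-0.3,0],
    [0,-0.3,0],
    [0,-0.2,0],
    [0,-0.2,0],
    [0,-0.2,0],
    [0,-0.2,0],
    [0,-0.2,0],
    [0,-0.2,0],
    [0,-0.2,0],
    [0,-0.2,0],
    [0,-0.1,0],
    [0,0,0]
  ],
  "angular": [
    [0,0,0],
    [0,0,0],
    [0,0,0],
    [0,0,0],
    [0,0,0],
    [0,0,0],
    [0,0,0],
    [0,0,0],
    [0,0,0],
    [0,0,0],
    [0,0,0],
    [0,0,0]
  ]
}}

```text
time: 5.48
position: [582.8, 210.1, 194.2]
orientation: [[-0.996, 0.092, 0.0], [0.092, 0.996, 0.001], [-0.0, 0.001, -1.0]]
contact_force: [-0.9, 2.6, 2.3]
finger_gap: 0.001
finger_force: 1.5
```

Run:
```python
from h import *
st()
c=robot.calibration('wrist'); im=robot.capture('wrist'); cv2.imwrite('pics/w2.png',im)
cv2.imwrite('pics/t2.png',robot.capture('top'))
import pickle; pickle.dump(c,open('c2.pkl','wb'))
```

```text
t 5.4833 fix [-120.5  -23.7] z 194.2 tool y ang in fix deg 180.01 F [-2.5 -1.1  2.3]
```

View pics/w2.png

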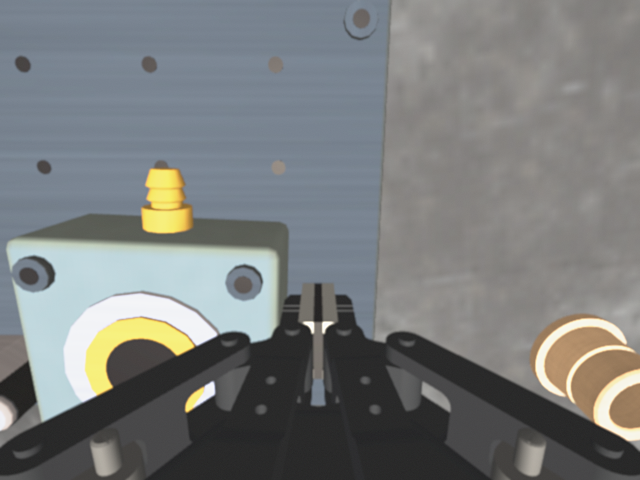

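The block now sits flush against the finger and nearly square. Its near screws are at (33,273) and (245,283), the nipple tip at (165,170), and the post is at the left edge (10,400).

Run:
```python
from h import *
import pickle
c=pickle.load(open('c2.pkl','rb'))
s=fx(ray(c,[(33,273),(245,283)],55),O,A); d=s[0]-s[1]; print(s,np.linalg.norm(d),'xb deg',np.degrees(np.arctan2(d[1],d[0]))-90)
u=d/np.linalg.norm(d); n=np.array([-u[1],u[0]]); print('centre',s.mean(0)+34.5*n)
print('nip',fx(ray(c,(165,170),31),O,A), 'corner near-left',fx(ray(c,(285,250),55),O,A),'near-right',fx(ray(c,[(10,243)],55),O,A))
print('finger tip edges',fx(ray(c,[(302,284),(335,284),(282,300),(354,300)],22),O,A))
```

```text
[[-27.16915882 -49.83159566]
 [-96.6550829  -46.27577168]] 69.57684621824457 xb deg -92.92945871340542
centre [-60.14894915 -13.59876783]
nip [[-64.29205178 -81.21766297]] corner near-left [[-110.21605881  -57.75878137]] near-right [[-22.06703698 -60.11389527]]
finger tip edges [[-114.05259172  -31.89037414]
 [-128.35231184  -31.8874964 ]
 [-105.18265667  -24.31714199]
 [-136.8057702   -24.30783587]]
```

{"fn": "play_rows", "kwargs": {
  "gripper": [1,1,1,1,1,1,1,1,1,1],
  "dp": [
    [0,-0.1,0],
    [0,-0.1,0],
    [0,-0.1,0],
    [0,0.4,0],
    [0.55,0,0],
    [0.55,0,0],
    [0,-0.2,0],
    [0,-0.15,0],
    [0,-0.1,0],
    [0,0,0]
  ],
  "angular": [
    [0,0,0],
    [0,0,0],
    [0,0,0],
    [0,0,0],
    [0,0,0],
    [0,0,0],
    [0,0,0],
    [0,0,0],
    [0,0,0],
    [0,0,0]
  ]
}}

```text
time: 6.42
position: [560.5, 205.0, 193.8]
orientation: [[-0.996, 0.092, -0.0], [0.092, 0.996, 0.0], [0.0, 0.0, -1.0]]
contact_force: [-0.9, 2.2, 0.1]
finger_gap: -0.005
finger_force: 0.7
```

```bash
python3 -c "from h import *; st()"
```

```text
t 6.4167 fix [-113.3  -45.5] z 193.8 tool y ang in fix deg 179.99 F [-2.1 -1.1  0.1]
```

{"fn": "play_rows", "kwargs": {
  "gripper": [1,1,1,1,1,1,1,1,1,1,1],
  "dp": [
    [0.2,-0.16,0],
    [0.27,-0.14,0],
    [0.27,-0.14,0],
    [0.27,-0.14,0],
    [0.27,-0.13,0],
    [0.27,-0.13,0],
    [0.27,-0.13,0],
    [0.27,-0.13,0],
    [0.27,-0.12,0],
    [0.27,-0.12,0],
    [0,0,0]
  ],
  "angular": [
    [0,0,-0.4],
    [0,0,-0.5],
    [0,0,-0.5],
    [0,0,-0.5],
    [0,0,-0.5],
    [0,0,-0.5],
    [0,0,-0.5],
    [0,0,-0.5],
    [0,0,-0.5],
    [0,0,-0.5],
    [0,0,0]
  ]
}}

```text
time: 7.33
position: [511.9, 171.1, 194.0]
orientation: [[-0.912, -0.41, 0.0], [-0.41, 0.912, -0.001], [0.0, -0.001, -1.0]]
contact_force: [-0.8, -0.0, 0.3]
finger_gap: -0.001
finger_force: 0.2
```

Run:
```python
from h import *
st()
c=robot.calibration('wrist'); im=robot.capture('wrist'); cv2.imwrite('pics/w3.png',im)
import pickle; pickle.dump(c,open('c3.pkl','wb'))
```

```text
t 7.3333 fix [-75.  -90.7] z 194.0 tool y ang in fix deg 209.5 F [ 0.1 -0.8  0.3]
```

View pics/w3.png

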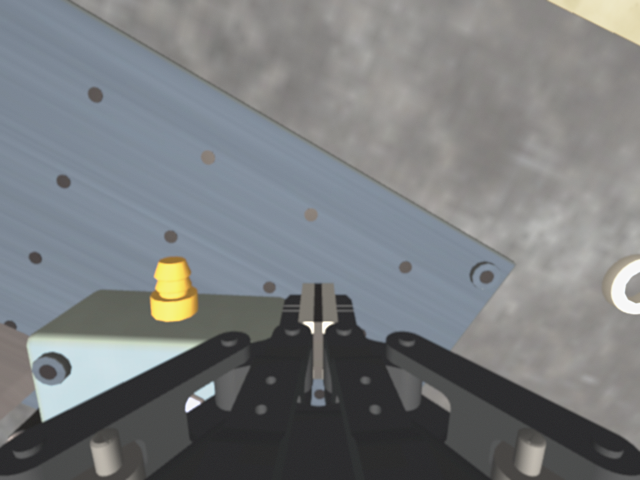

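The block has turned with the tool by about 30°, but the finger slid toward its nipple-end corner. The nipple tip is at (172,262), a near screw at (50,370), and the near top edge runs along row 337 from col 30.

Run:
```python
from h import *
import pickle
c=pickle.load(open('c3.pkl','rb'))
e=fx(ray(c,[(30,343),(210,336)],55),O,A); d=e[0]-e[1]; print(e,'yb deg',np.degrees(np.arctan2(d[1],d[0])))
nip=fx(ray(c,(172,262),31),O,A); sc=fx(ray(c,(50,370),55),O,A); print('nip',nip,'screw',sc)
b=fx(ray(c,[(100,290),(285,297)],10),O,A); d=b[0]-b[1]; print('bottom',b,np.degrees(np.arctan2(d[1],d[0])))
for yb in (28,29.5,31,33):
    t=np.radians(yb); Y=np.array([np.cos(t),np.sin(t)]); X=np.array([Y[1],-Y[0]])
    print(yb,'centre from nip',nip-67*X,'from screw',sc-34.5*X-34.5*Y)
```

```text
[[ 12.71289084 -41.09514891]
 [-40.84669253 -74.60880927]] yb deg 32.03531376420994
nip [[-13.68107703 -80.7188188 ]] screw [[  3.21557265 -33.88076426]]
bottom [[ 14.72688247 -40.00615934]
 [-62.96848597 -79.88133373]] 27.168010253155153
28 centre from nip [[-45.13567173 -21.56133008]] from screw [[-43.44288822 -19.61584123]]
29.5 centre from nip [[-46.67345555 -22.40498717]] from screw [[-43.80031168 -20.84210558]]
31 centre from nip [[-48.18862804 -23.28860965]] from screw [[-44.12551281 -22.07730597]]
33 centre from nip [[-50.17189237 -24.52789075]] from screw [[-44.50860865 -23.73667638]]
```

{"fn": "play_rows", "kwargs": {
  "gripper": [1,1,1,1,1,1,1,1,1,1,1,1],
  "dp": [
    [0,0.2,0],
    [-0.5,0,0],
    [0,-0.2,0],
    [0,-0.1,0],
    [0.27,-0.12,0],
    [0.27,-0.12,0],
    [0.27,-0.11,0],
    [0.27,-0.11,0],
    [0.27,-0.1,0],
    [0.27,-0.1,0],
    [0.27,-0.1,0],
    [0,0,0]
  ],
  "angular": [
    [0,0,0],
    [0,0,0],
    [0,0,0],
    [0,0,0],
    [0,0,-0.5],
    [0,0,-0.5],
    [0,0,-0.5],
    [0,0,-0.5],
    [0,0,-0.5],
    [0,0,-0.5],
    [0,0,-0.5],
    [0,0,0]
  ]
}}

```text
time: 8.38
position: [497.6, 140.4, 193.9]
orientation: [[-0.703, -0.711, -0.002], [-0.711, 0.703, 0.001], [0.001, 0.002, -1.0]]
contact_force: [-6.3, 2.3, 4.8]
finger_gap: -0.001
finger_force: 3.2
```

Run:
```python
from h import *
st()
c=robot.calibration('wrist'); im=robot.capture('wrist'); cv2.imwrite('pics/w4.png',im)
import pickle; pickle.dump(c,open('c4.pkl','wb'))
```

```text
t 8.3833 fix [ -43.2 -102.2] z 193.9 tool y ang in fix deg 230.59 F [-1.7 -6.5  4.8]
```

View pics/w4.png

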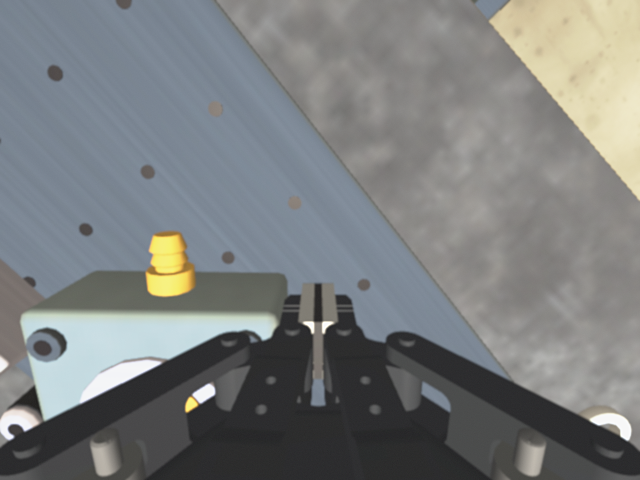

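The block follows the tool at θ≈50°, with the finger flush, the nipple tip at (168,236) and the screw at (47,346).

```bash
cat > loc.py <<'E'
from h import *
import pickle,sys
def loc(k,nipuv,scuv,e):
    c=pickle.load(open(f'c{k}.pkl','rb')); e=fx(ray(c,e,55),O,A); d=e[0]-e[1]; t=np.arctan2(d[1],d[0])
    nip=fx(ray(c,nipuv,31),O,A)[0]; sc=fx(ray(c,scuv,55),O,A)[0]
    Y=np.array([np.cos(t),np.sin(t)]); X=np.array([Y[1],-Y[0]])
    C=(nip-67*X+sc-34.5*X-34.5*Y)/2; p=np.array([0,8])-C
    print('theta',np.degrees(t),'nip',nip,'C',nip-67*X,sc-34.5*X-34.5*Y,'post in block',p@X,p@Y)
E
python3 -c "
from loc import *
loc(4,(168,236),(47,346),[(28,316),(270,319)])"
```

```text
theta 49.7656361681555 nip [ 19.08587482 -77.6870483 ] C [-32.06251278 -34.41069858] [-32.19330615 -32.565627  ] post in block -2.271126499797994 52.42434742507179
```

{"fn": "play_rows", "kwargs": {
  "gripper": [1,1,1,1,1,1,1,1,1,1,1,1],
  "dp": [
    [0.27,-0.1,0],
    [0.27,-0.1,0],
    [0.27,-0.1,0],
    [0.27,-0.1,0],
    [0.27,-0.1,0],
    [0.27,-0.1,0],
    [0.27,-0.09,0],
    [0.27,-0.09,0],
    [0.27,-0.09,0],
    [0.27,-0.09,0],
    [0.27,-0.09,0],
    [0,0,0]
  ],
  "angular": [
    [0,0,-0.5],
    [0,0,-0.5],
    [0,0,-0.5],
    [0,0,-0.5],
    [0,0,-0.5],
    [0,0,-0.5],
    [0,0,-0.5],
    [0,0,-0.5],
    [0,0,-0.5],
    [0,0,-0.5],
    [0,0,-0.5],
    [0,0,0]
  ]
}}

```text
time: 9.43
position: [485.9, 78.8, 193.7]
orientation: [[-0.203, -0.979, -0.003], [-0.979, 0.203, 0.0], [0.0, 0.003, -1.0]]
contact_force: [-7.8, 0.5, 5.7]
finger_gap: -0.005
finger_force: 3.8
```

Run:
```python
from h import *
st()
c=robot.calibration('wrist'); im=robot.capture('wrist'); cv2.imwrite('pics/w5.png',im)
import pickle; pickle.dump(c,open('c5.pkl','wb'))
```

```text
t 9.4333 fix [  19.3 -108.1] z 193.7 tool y ang in fix deg 263.57 F [ 0.2 -7.8  5.7]
```

View pics/w5.png

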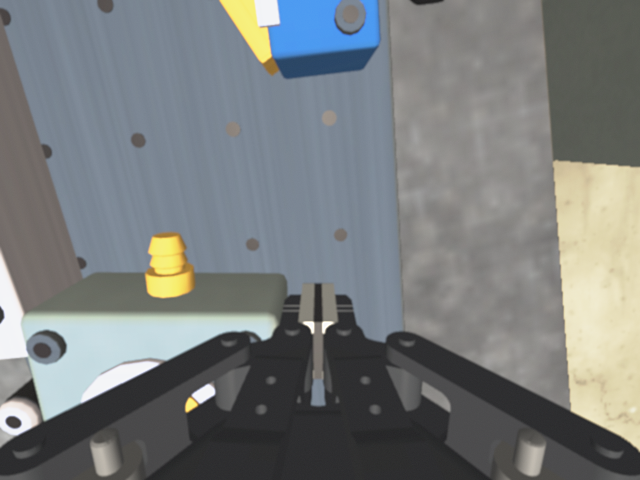

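The block is at θ≈84°, with the fence along the left edge and the latch at the top. The finger is still flush and the force is about 8 N. Now I finish the turn and press lightly on the fence.

{"fn": "play_rows", "kwargs": {
  "gripper": [1,1,1,1,1,1],
  "dp": [
    [0.27,-0.09,0],
    [0.27,-0.09,0],
    [0,-0.03,0],
    [0,0,0],
    [0,0,0],
    [0,0,0]
  ],
  "angular": [
    [0,0,-0.5],
    [0,0,-0.5],
    [0,0,-0.07],
    [0,0,0],
    [0,0,0],
    [0,0,0]
  ]
}}

```text
time: 9.98
position: [487.6, 67.7, 193.5]
orientation: [[-0.096, -0.995, -0.005], [-0.995, 0.096, -0.001], [0.001, 0.005, -1.0]]
contact_force: [-9.4, -0.4, 7.6]
finger_gap: 0.003
finger_force: 4.9
```

Run:
```python
from h import *
st()
c=robot.calibration('wrist'); im=robot.capture('wrist'); cv2.imwrite('pics/w6.png',im)
import pickle; pickle.dump(c,open('c6.pkl','wb'))
```

```text
t 9.9833 fix [  30.2 -105.4] z 193.5 tool y ang in fix deg 269.8 F [ 1.3 -9.4  7.6]
```

View pics/w6.png

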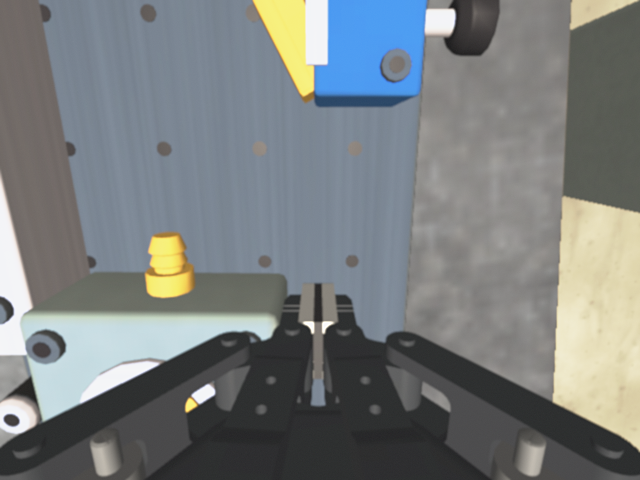

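The block is turned fully: its far base corner at (93,268) meets the fence foot, and the latch housing is ahead at (370,50). Next I back off and go round behind it.

{"fn": "play_rows", "kwargs": {
  "gripper": [1,1,1,1,1,1,1,1,1,1,1,1],
  "dp": [
    [0,0.4,0],
    [-0.2,0.4,0],
    [-1,0,0],
    [-1,0,0],
    [-1,0,0],
    [-1,0,0],
    [-1,0,0],
    [-0.5,0,0],
    [0,-1,0],
    [0,-1,0],
    [0,-1,0],
    [0,-0.95,0]
  ],
  "angular": [
    [0,0,0],
    [0,0,0],
    [0,0,0],
    [0,0,0],
    [0,0,0],
    [0,0,0],
    [0,0,0],
    [0,0,0],
    [0,0,0],
    [0,0,0],
    [0,0,0],
    [0,0,0]
  ]
}}

```text
time: 11.03
position: [563.6, 175.5, 193.9]
orientation: [[-0.095, -0.995, 0.0], [-0.995, 0.095, -0.0], [0.0, -0.0, -1.0]]
contact_force: [0.1, 0.3, 0.8]
finger_gap: 0.001
finger_force: 0.0
```

Run:
```python
from h import *
st()
im=robot.capture('top'); cv2.imwrite('pics/t7.png',cv2.resize(im[180:300,200:400],None,fx=4,fy=4,interpolation=cv2.INTER_CUBIC))
```

```text
t 11.0333 fix [-84.2 -39.7] z 193.9 tool y ang in fix deg 269.85 F [-0.4  0.1  0.8]
```

View pics/t7.png

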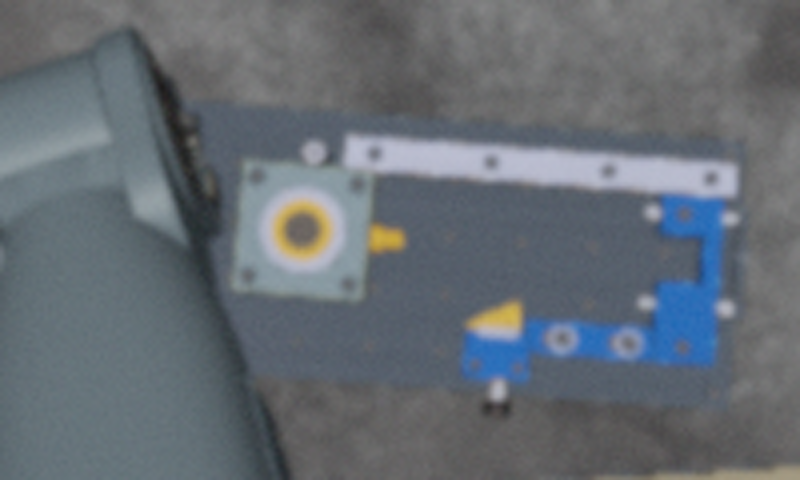

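The top view shows the block square against the fence with its nipple toward the nest, at crop (300,230). The arm is behind it on the left. Now I push along the fence.

{"fn": "play_rows", "kwargs": {
  "gripper": [1,1,1,1,1,1,1,1,1,1,1,1],
  "dp": [
    [0.3,0.15,0],
    [0.3,0,0],
    [0.2,0,0],
    [0.2,0,0],
    [0.2,0,0],
    [0.2,0,0],
    [0.2,0,0],
    [0.2,0,0],
    [0.2,0,0],
    [0.2,0,0],
    [0.2,0,0],
    [0.2,0,0]
  ],
  "angular": [
    [0,0,0],
    [0,0,0],
    [0,0,0],
    [0,0,0],
    [0,0,0],
    [0,0,0],
    [0,0,0],
    [0,0,0],
    [0,0,0],
    [0,0,0],
    [0,0,0],
    [0,0,0]
  ]
}}

```text
time: 12.08
position: [554.2, 125.1, 194.1]
orientation: [[-0.094, -0.996, -0.001], [-0.996, 0.094, 0.004], [-0.004, 0.001, -1.0]]
contact_force: [-2.7, 10.2, 1.5]
finger_gap: 0.003
finger_force: 4.9
```

```bash
cat > tl.py <<'E'
from h import *
def tl():
    "block from the top camera: pale cyan-grey top face -> fixture centre, angle"
    st(); c=robot.calibration('top'); im=robot.capture('top'); b,g,r=[im[...,i].astype(int) for i in range(3)]
    m=((g>r+8)&(b>r+8)&(g>110)&(b<g+25)).astype(np.uint8); m[:180]=0;m[300:]=0;m[:,:220]=0;m[:,400:]=0
    m=cv2.morphologyEx(m,cv2.MORPH_CLOSE,np.ones((9,9),np.uint8)); n,l,s,_=cv2.connectedComponentsWithStats(m)
    k=1+np.argmax(s[1:,4]); q=cv2.findContours((l==k).astype(np.uint8),0,2)[0][0]; q=fx(ray(c,q[:,0],55),O,A)
    rc=cv2.minAreaRect(q.astype(np.float32)); print('block',np.round(rc[0],1),np.round(rc[1],1),round(rc[2],1))
E
python3 -c "
from tl import *
tl()"
```

```text
t 12.0833 fix [-33.1 -44.3] z 194.1 tool y ang in fix deg 269.92 F [-9.9 -3.6  1.5]
block [-38.  -80.7] [222.4 270.2] 4.3
```

{"fn": "play_rows", "kwargs": {
  "gripper": [1,1,1,1,1,1],
  "dp": [
    [0.15,0,0],
    [0.15,0,0],
    [0.15,0,0],
    [0.15,0,0],
    [0.15,0,0],
    [0.15,0,0]
  ],
  "angular": [
    [0,0,0],
    [0,0,0],
    [0,0,0],
    [0,0,0],
    [0,0,0],
    [0,0,0]
  ]
}}

```text
time: 12.63
position: [552.6, 107.1, 194.1]
orientation: [[-0.094, -0.996, -0.001], [-0.996, 0.094, 0.003], [-0.003, 0.001, -1.0]]
contact_force: [-2.7, 9.5, 1.0]
finger_gap: 0.0
finger_force: 4.7
```

Run:
```python
from h import *
st()
c=robot.calibration('top'); im=robot.capture('top')
for n,p in (('C',(41,-45)),):
    X=np.array([np.cos(A),np.sin(A)]);Y=np.array([-X[1],X[0]]); w=O+p[0]*X+p[1]*Y; u=proj(c,[w[0],w[1],55])[0]; print(u)
    u=u.astype(int); 
    for r in range(u[1]-18,u[1]+19,6): print([tuple(int(v) for v in im[r,q]) for q in range(u[0]-20,u[0]+24,5)])
y=(im[...,2]>170)&(im[...,1]>120)&(im[...,0]<90); v,u=np.nonzero(y[200:300,220:400]); 
n,l,s,ce=cv2.connectedComponentsWithStats(y[200:300,220:400].astype(np.uint8)); print([(s[i,4],ce[i]+[220,200]) for i in range(1,n) if s[i,4]>5])
```

```text
t 12.6333 fix [-15.1 -44.3] z 194.1 tool y ang in fix deg 269.92 F [-9.2 -3.6  1. ]
[290.99576762 237.62168635]
[(126, 119, 107), (114, 107, 95), (41, 38, 39), (143, 132, 127), (203, 185, 182), (180, 162, 158), (205, 188, 184), (206, 187, 184), (206, 187, 184)]
[(129, 121, 109), (125, 116, 104), (63, 60, 55), (162, 155, 136), (163, 154, 140), (162, 155, 136), (162, 154, 137), (129, 125, 114), (107, 100, 93)]
[(137, 132, 116), (143, 135, 122), (85, 80, 70), (193, 179, 178), (151, 182, 201), (189, 185, 190), (167, 157, 144), (160, 153, 137), (104, 94, 86)]
[(161, 156, 146), (168, 163, 153), (71, 64, 54), (83, 160, 187), (101, 104, 110), (96, 131, 148), (199, 184, 182), (161, 153, 139), (80, 120, 145)]
[(104, 97, 86), (133, 126, 112), (98, 92, 79), (109, 147, 167), (93, 152, 174), (109, 176, 202), (191, 177, 170), (160, 152, 137), (83, 129, 155)]
[(104, 98, 89), (94, 90, 79), (90, 84, 73), (154, 145, 129), (181, 167, 158), (169, 158, 146), (159, 151, 136), (152, 146, 132), (103, 90, 81)]
[(107, 101, 88), (100, 95, 82), (84, 76, 67), (91, 84, 79), (115, 112, 105), (134, 135, 122), (132, 129, 120), (132, 131, 119), (103, 92, 87)]
[(np.int32(13), array([285.69230769, 239.23076923])), (np.int32(26), array([311.5       , 240.19230769])), (np.int32(17), array([325.70588235, 258.23529412]))]
```

```bash
cat > nip.py <<'E'
from h import *
def run():
    st()
    c=robot.calibration('top'); im=robot.capture('top').astype(int); sub=np.s_[200:300,220:400]
    y=((im[...,1]-im[...,0]>40)&(im[...,2]-im[...,0]>40))[sub].astype(np.uint8)
    n,l,s,ce=cv2.connectedComponentsWithStats(y)
    for i in range(1,n):
        if s[i,4]>8:
            uv=ce[i]+[220,200]; print(s[i,4],np.round(uv,1),'at z55',np.round(fx(ray(c,uv,55),O,A)[0],1),'z31',np.round(fx(ray(c,uv,31),O,A)[0],1))
    p=((im.min(2)>125)&(im[...,0]-im[...,2]>12)&(im.max(2)<185))[sub]  # pale block top
    v,u=np.nonzero(p); f=fx(ray(c,np.c_[u+220,v+200],55),O,A); k=(f[:,1]>-100)&(f[:,1]<-5)&(f[:,0]>-30); f=f[k]
    for yy in (-80,-65,-25,-12):
        g=f[abs(f[:,1]-yy)<4]; 
        if len(g): print('y',yy,'x max',np.round(np.sort(g[:,0])[-3:],1),'x min',np.round(g[:,0].min(),1))
E
python3 -c "
from nip import *
run()"
```

```text
t 12.6833 fix [-14.6 -44.4] z 194.1 tool y ang in fix deg 269.9 F [-7.7 -3.9  1.4]
100 [290.6 238.4] at z55 [ 40.2 -47.1] z31 [ 38.9 -45.9]
44 [311.4 240.1] at z55 [ 96.5 -47.7] z31 [ 96.1 -46.6]
46 [324.9 258.6] at z55 [136.5 -95. ] z31 [136.7 -94.6]
y -80 x max [287.  292.4 292.6] x min 27.2
y -65 x max [83.  83.2 83.4] x min 26.6
y -25 x max [82.7 82.9 83.1] x min 20.3
y -12 x max [237.  283.  285.7] x min 19.3
```

The block is square (ring at (40,-47), nipple on the same y) and is sliding along the fence, so I keep pushing.

{"fn": "play_rows", "kwargs": {
  "gripper": [1,1,1,1,1,1,1,1],
  "dp": [
    [0.15,0,0],
    [0.15,0,0],
    [0.15,0,0],
    [0.15,0,0],
    [0.15,0,0],
    [0.15,0,0],
    [0.15,0,0],
    [0.15,0,0]
  ],
  "angular": [
    [0,0,0],
    [0,0,0],
    [0,0,0],
    [0,0,0],
    [0,0,0],
    [0,0,0],
    [0,0,0],
    [0,0,0]
  ]
}}

```text
time: 13.4
position: [550.3, 83.0, 194.1]
orientation: [[-0.094, -0.996, -0.001], [-0.996, 0.094, 0.003], [-0.003, 0.001, -1.0]]
contact_force: [-3.9, 8.7, 2.3]
finger_gap: 0.0
finger_force: 3.9
```

```bash
python3 -c "
from nip import *
run()"
```

```text
t 13.4 fix [  9.1 -44.3] z 194.1 tool y ang in fix deg 269.9 F [-8.3 -4.7  2.3]
74 [301.  238.9] at z55 [ 68.1 -46.6] z31 [ 67.3 -45.5]
41 [320.1 240.8] at z55 [120.3 -47.8] z31 [120.2 -46.7]
45 [324.9 258.7] at z55 [136.6 -95.1] z31 [136.8 -94.7]
y -80 x max [284.5 284.7 292.6] x min 57.0
y -65 x max [105.1 107.4 107.6] x min 86.1
y -25 x max [107.2 107.4 107.5] x min 50.2
y -12 x max [283.  285.7 288.4] x min -29.6
```

{"fn": "play_rows", "kwargs": {
  "gripper": [1,1,1,1,1,1,1,1,1,1,1,1],
  "dp": [
    [0.2,0,0],
    [0.2,0,0],
    [0.2,0,0],
    [0.2,0,0],
    [0.2,0,0],
    [0.2,0,0],
    [0.2,0,0],
    [0.2,0,0],
    [0.2,0,0],
    [0.2,0,0],
    [0.2,0,0],
    [0.2,0,0]
  ],
  "angular": [
    [0,0,0],
    [0,0,0],
    [0,0,0],
    [0,0,0],
    [0,0,0],
    [0,0,0],
    [0,0,0],
    [0,0,0],
    [0,0,0],
    [0,0,0],
    [0,0,0],
    [0,0,0]
  ]
}}

```text
time: 14.45
position: [545.8, 35.3, 194.1]
orientation: [[-0.094, -0.996, -0.001], [-0.996, 0.094, 0.003], [-0.003, 0.001, -1.0]]
contact_force: [-2.5, 9.0, 2.8]
finger_gap: -0.002
finger_force: 4.4
```

```bash
python3 -c "
from nip import *
run()"
```

```text
t 14.45 fix [ 57.  -44.4] z 194.1 tool y ang in fix deg 269.91 F [-8.8 -3.3  2.8]
47 [321.5 240. ] at z55 [123.7 -45.5] z31 [123.7 -44.3]
41 [337.8 242.2] at z55 [168.  -48.1] z31 [168.8 -47. ]
17 [326.5 259.7] at z55 [141.  -97.6] z31 [141.3 -97.2]
9 [325.2 276.4] at z55 [ 140.8 -142.7] z31 [ 141.1 -143.1]
y -80 x max [287.  292.4 292.6] x min -29.6
y -65 x max [153.8 156.3 156.5] x min -28.2
y -25 x max [153.4 153.6 156.1] x min 112.6
y -12 x max [283.  285.7 288.4] x min -10.7
```

{"fn": "play_rows", "kwargs": {
  "gripper": [1,1,1,1,1,1,1,1,1,1,1,1],
  "dp": [
    [0.2,0,0],
    [0.2,0,0],
    [0.2,0,0],
    [0.2,0,0],
    [0.2,0,0],
    [0.2,0,0],
    [0.2,0,0],
    [0.2,0,0],
    [0.2,0,0],
    [0.2,0,0],
    [0.2,0,0],
    [0.2,0,0]
  ],
  "angular": [
    [0,0,0],
    [0,0,0],
    [0,0,0],
    [0,0,0],
    [0,0,0],
    [0,0,0],
    [0,0,0],
    [0,0,0],
    [0,0,0],
    [0,0,0],
    [0,0,0],
    [0,0,0]
  ]
}}

```text
time: 15.5
position: [541.2, -12.5, 194.1]
orientation: [[-0.094, -0.996, -0.001], [-0.996, 0.094, 0.003], [-0.003, 0.001, -1.0]]
contact_force: [-2.1, 8.7, 2.4]
finger_gap: -0.001
finger_force: 4.3
```

```bash
python3 -c "
from nip import *
run()"
```

```text
t 15.5 fix [105.1 -44.6] z 194.1 tool y ang in fix deg 269.9 F [-8.4 -2.9  2.4]
38 [355.3 243.5] at z55 [215.5 -48.3] z31 [217.  -47.2]
y -80 x max [284.4 284.5 284.7] x min 32.6
y -65 x max [202.1 202.3 202.5] x min 31.5
y -25 x max [202.2 202.4 202.6] x min 178.1
y -12 x max [283.  285.7 288.4] x min 60.0
```

{"fn": "play_rows", "kwargs": {
  "gripper": [1,1,1,1,1,1,1,1,1,1],
  "dp": [
    [0.1,0,0],
    [0.1,0,0],
    [0.1,0,0],
    [0.1,0,0],
    [0.1,0,0],
    [0.1,0,0],
    [0.1,0,0],
    [0.1,0,0],
    [0.1,0,0],
    [0.1,0,0]
  ],
  "angular": [
    [0,0,0],
    [0,0,0],
    [0,0,0],
    [0,0,0],
    [0,0,0],
    [0,0,0],
    [0,0,0],
    [0,0,0],
    [0,0,0],
    [0,0,0]
  ]
}}

```text
time: 16.38
position: [539.3, -32.3, 194.1]
orientation: [[-0.094, -0.996, -0.001], [-0.996, 0.094, 0.003], [-0.003, 0.001, -1.0]]
contact_force: [-2.3, 9.5, 3.3]
finger_gap: -0.003
finger_force: 4.3
```

{"fn": "play_rows", "kwargs": {
  "gripper": [1,1,1],
  "dp": [
    [0.1,0,0],
    [0.1,0,0],
    [0.05,0,0]
  ],
  "angular": [
    [0,0,0],
    [0,0,0],
    [0,0,0]
  ]
}}

```text
time: 16.63
position: [538.9, -37.2, 194.1]
orientation: [[-0.094, -0.996, -0.0], [-0.996, 0.094, 0.004], [-0.004, 0.001, -1.0]]
contact_force: [-1.5, 12.3, 3.4]
finger_gap: 0.007
finger_force: 6.0
```

```bash
python3 -c "
from nip import *
run()"
```

```text
t 16.6333 fix [129.9 -44.6] z 194.1 tool y ang in fix deg 269.9 F [-12.1  -2.6   3.4]
40 [364.3 244.1] at z55 [239.9 -48.1] z31 [241.8 -47. ]
y -80 x max [284.7 292.4 292.6] x min 67.8
y -65 x max [226.5 226.7 226.9] x min 64.1
y -25 x max [226.7 226.9 229.6] x min 215.9
y -12 x max [283.  285.7 288.4] x min 95.4
```

{"fn": "play_rows", "kwargs": {
  "gripper": [1,1,1],
  "dp": [
    [0.05,0,0],
    [0.05,0,0],
    [0.05,0,0]
  ],
  "angular": [
    [0,0,0],
    [0,0,0],
    [0,0,0]
  ]
}}

```text
time: 16.93
position: [538.6, -39.7, 194.1]
orientation: [[-0.094, -0.996, -0.0], [-0.996, 0.094, 0.004], [-0.004, 0.001, -1.0]]
contact_force: [-0.8, 13.3, 2.5]
finger_gap: 0.002
finger_force: 6.4
```

{"fn": "play_rows", "kwargs": {
  "gripper": [1,1,1],
  "dp": [
    [0.05,0,0],
    [0.05,0,0],
    [0.05,0,0]
  ],
  "angular": [
    [0,0,0],
    [0,0,0],
    [0,0,0]
  ]
}}

```text
time: 17.18
position: [538.4, -42.6, 194.1]
orientation: [[-0.093, -0.996, -0.0], [-0.996, 0.093, 0.005], [-0.005, 0.001, -1.0]]
contact_force: [-2.1, 13.8, 3.8]
finger_gap: -0.001
finger_force: 6.8
```

{"fn": "play_rows", "kwargs": {
  "gripper": [1,1],
  "dp": [
    [0.05,0,0],
    [0.05,0,0]
  ],
  "angular": [
    [0,0,0],
    [0,0,0]
  ]
}}

```text
time: 17.35
position: [538.2, -44.5, 194.2]
orientation: [[-0.093, -0.996, -0.0], [-0.996, 0.093, 0.005], [-0.005, 0.001, -1.0]]
contact_force: [-1.3, 14.5, 2.3]
finger_gap: 0.005
finger_force: 7.1
```

{"fn": "play_rows", "kwargs": {
  "gripper": [1,1],
  "dp": [
    [0.05,0,0],
    [0.05,0,0]
  ],
  "angular": [
    [0,0,0],
    [0,0,0]
  ]
}}

```text
time: 17.52
position: [538.0, -46.5, 194.1]
orientation: [[-0.093, -0.996, -0.0], [-0.996, 0.093, 0.005], [-0.005, 0.001, -1.0]]
contact_force: [-1.6, 13.9, 3.4]
finger_gap: -0.001
finger_force: 6.8
```

```bash
python3 -c "
from nip import *
run()"
```

```text
t 17.5167 fix [139.2 -44.7] z 194.1 tool y ang in fix deg 269.94 F [-13.7  -2.9   3.4]
37 [367.8 244.4] at z55 [249.5 -48.1] z31 [251.5 -47. ]
y -80 x max [284.5 284.7 295.3] x min 81.5
y -65 x max [234.6 234.8 235. ] x min 77.6
y -25 x max [234.6 234.8 235. ] x min 229.4
y -12 x max [285.7 288.4 291.1] x min 108.9
```

{"fn": "play_rows", "kwargs": {
  "gripper": [1,1],
  "dp": [
    [0.05,0,0],
    [0,0,0]
  ],
  "angular": [
    [0,0,0],
    [0,0,0]
  ]
}}

```text
time: 17.73
position: [537.9, -47.3, 194.1]
orientation: [[-0.093, -0.996, -0.0], [-0.996, 0.093, 0.006], [-0.006, 0.001, -1.0]]
contact_force: [-0.8, 16.9, 3.6]
finger_gap: -0.003
finger_force: 8.0
```

{"fn": "play_rows", "kwargs": {
  "gripper": [1,1],
  "dp": [
    [0.04,0,0],
    [0,0,0]
  ],
  "angular": [
    [0,0,0],
    [0,0,0]
  ]
}}

```text
time: 17.9
position: [537.9, -47.6, 194.2]
orientation: [[-0.093, -0.996, -0.0], [-0.996, 0.093, 0.007], [-0.007, 0.001, -1.0]]
contact_force: [-0.3, 19.9, 2.8]
finger_gap: 0.002
finger_force: 10.2
```

```bash
python3 -c "
from nip import *
run()"
```

```text
t 17.9 fix [140.3 -44.6] z 194.2 tool y ang in fix deg 269.99 F [-19.8  -2.1   2.8]
37 [367.9 244.3] at z55 [249.8 -48. ] z31 [251.9 -46.8]
y -80 x max [298.  300.7 300.8] x min 81.5
y -65 x max [235.  237.3 237.5] x min 80.3
y -25 x max [237.5 286.3 289. ] x min 232.1
y -12 x max [283.  285.7 288.4] x min 111.6
```

A firm stop is felt at 20 N, so I withdraw and verify.

{"fn": "play_rows", "kwargs": {
  "gripper": [1,1,1,1,1,1,1,1,1,1,1,1],
  "dp": [
    [-0.05,0,0],
    [-0.1,0,0],
    [-0.3,0,0],
    [-1,0,0],
    [-1,0,0],
    [-1,0,0],
    [0,0,-1],
    [0,0,-1],
    [0,0,-1],
    [0,0,-1],
    [-1,0,-1],
    [-1,0,0]
  ],
  "angular": [
    [0,0,0],
    [0,0,0],
    [0,0,0],
    [0,0,0],
    [0,0,0],
    [0,0,0],
    [0,0,0],
    [0,0,0],
    [0,0,0],
    [0,0,0],
    [0,0,0],
    [0,0,0]
  ]
}}

```text
time: 18.95
position: [549.7, 58.5, 297.9]
orientation: [[-0.097, -0.995, 0.006], [-0.995, 0.097, -0.0], [-0.001, -0.006, -1.0]]
contact_force: [0.9, 0.2, -0.7]
finger_gap: -0.002
finger_force: 0.0
```

{"fn": "play_rows", "kwargs": {
  "gripper": [1,1,1,1,1,1,1,1,1,1],
  "dp": [
    [-1,0,0],
    [-1,0,0],
    [-1,0,0],
    [-1,0,0],
    [-1,0,0],
    [-1,0,0],
    [-1,0,0],
    [-1,0,0],
    [0,0,0],
    [0,0,0]
  ],
  "angular": [
    [0,0,0],
    [0,0,0],
    [0,0,0],
    [0,0,0],
    [0,0,0],
    [0,0,0],
    [0,0,0],
    [0,0,0],
    [0,0,0],
    [0,0,0]
  ]
}}

```text
time: 19.78
position: [563.8, 218.7, 293.7]
orientation: [[-0.094, -0.996, -0.0], [-0.996, 0.094, -0.001], [0.001, -0.0, -1.0]]
contact_force: [0.3, -0.0, -0.1]
finger_gap: -0.003
finger_force: 0.0
```

```bash
python3 -c "
from nip import *
run()"
```

```text
t 19.7833 fix [-127.3  -43.4] z 293.7 tool y ang in fix deg 269.92 F [ 0.   0.3 -0.1]
96 [347.5 242.4] at z55 [194.3 -46.8] z31 [195.4 -45.6]
38 [367.3 244.4] at z55 [248.1 -48.3] z31 [250.1 -47.2]
46 [324.9 258.6] at z55 [136.5 -95. ] z31 [136.7 -94.6]
y -80 x max [284.5 284.7 298. ] x min 168.0
y -65 x max [234.8 235.  237.3] x min 150.9
y -25 x max [235.  286.3 289. ] x min 150.9
y -12 x max [283.  285.7 288.4] x min 152.3
```

The block sprang back about 1.7 mm onto the latch, and the brass nose is back at its original shut pixel position (324.9,258.6) with its original area. The block is square and at rest, so I hand in.

```bash
python3 -c "
from workcell import robot
print(robot.sign_off())"
```

```text
the job is handed in; nothing more can be done
None
```

The valve block is in the nest, square to the fence and held behind the latch (the camera shows the bolt back at its shut position); the highest push force I read was about 20 N, and I handed the job in at about 20 s with no verdict returned.

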